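# Feed the row of vial carriers to the sampler's stop and bolt it in

### The arm

A 7-joint arm with a two-finger parallel gripper is mounted at the origin on the work surface. World frame = base frame: x ahead of the robot, y to its left, z up, the work surface at z = 0. Lengths are in m, angles in rad, forces in N, time in s.
With the tool pointing down it reaches from about 0.425 to 0.925 m from the base axis. Payload 6.8 kg.
Tool frame: the origin (TCP) lies at the very end of the fingers, on their centre line; the grasp point (between the pads) lies 19 mm behind it; x points along the fingers, y is the direction in which the jaws open and shut, and the axes are right-handed (so a half turn about x gives the same grasp; the last joint's range is limited). The gripper opens to 88 mm and grips with 3 to 60 N. Pads are 20 mm wide; open, the fingers measure 115 mm over their backs; the gripper's body (75 mm by 178 mm) begins 61 mm behind the grasp point.
Start: joints at [1.044, 0.477, 0.022, 1.555, -0.011, 1.109, -0.083], TCP at [0.275, -0.617, 0.223] pointing down, gripper open.
Joint ranges: [-2.96, 2.96], [-0.34, 2.1], [-1.41, 1.46], [0.24, 2.44], [-1.37, 4.51], [0.17, 1.92], [-2.96, 2.96]. Speed limits (rad/s): [2.39, 2.39, 3.14, 3.14, 3.14, 3.14, 3.14].

### API

Orientations are given as a rotation vector (axis times angle).
In Python, from cell import monitor, cams, order gives the robot as it stands.
- The arm moves only by the tool play_rows, never from a script. Its argument "series" is a list of rows, each a list of 6 numbers: the shift along the tool's x, y, z in mm, then the turn, a rotation vector about the tool's x, y, z in rad. In form: [[dx, dy, dz, wx, wy, wz], ...]. A call has 1 to 5 rows; each row shifts and turns the commanded pose from where the row before left it, along the tool's axes as they then stand; what a row does not reach is not made up. A row lasts 1/12 s, in which the tool goes at most 41.7 mm and 7.16 degrees, less where a joint would pass 70% of its speed; a pose out of reach is approached as far as the arm can. A call is refused whole if a number of a shift passes 41.7 or a number of a turn 0.125, either way. A call with a gripper value outside its range is refused whole. "jaw" is the opening in per cent of the stroke, from 0 (shut) to 100 (fully open), set as the call begins (left out, the last holds). The fingers move at their own pace and stop on an object; "newtons" is the grip in N (left out, the last holds). Time passes only in rows, so rows that do not move let the fingers close. It gives the time, the measured TCP pose, the force and the opening at its end, in the units of the state.
- monitor.get_state(): the state, without advancing time (a new reading comes with each control period).
- cams.snapshot(name): name is "scene" or "side" or "wrist"; returns the picture (400x640x3 uint8, blue, green, red); there is no depth.
- cams.get_calibration(name): a dict with "fx", "fy", "cx", "cy" (pixels), "origin" and "attitude" of the camera in the world. Camera axes: x right, y down, z forward; pixel columns grow to the right and rows downward; lengths in m; the calibration is good to about 2 mm. A picture is of the moment at which its call begins: read the wrist's pose just before it. get_calibration takes no time and is no camera call; for the wrist camera it gives the pose at the moment of the call.
- order.close_job(): hands the job in, once; it reports no verdict.
The state is a dict: "time_s": time; "q": joint angles; "qd": joint speeds; "joint_efforts": joint torques, N m; "position": TCP position; "tool_rot": TCP orientation; "contact_force": force on the tool from outside, world axes, zero at the start; "wrist_torque": the same for the moment, N m; "opening": finger opening in m.
Only numpy, scipy, OpenCV 4.12 (cv2) and the standard library are available. Lean on these libraries where they do the work, as an engineer would, in place of code of your own. Each camera call takes 0.05 s, during which the arm holds its last target.

### The job

Push the row of four vial carriers along the feed rail, as one train, until the front one is home against the end stop at the sampler and the row is closed up; push only on the rearmost carrier, and lift nothing. Then push the keeper bolt by its knob fully in across the channel behind the row. Leave the other things on the bench where they are.

Things in the scene. Friction and masses are not known exactly. Their poses are not given: they have to be found in the camera images.
- rail: feed rail, fixed. Dark steel floor 400 mm long (y), 60 mm wide, top 10 mm above the bench; two walls 6 mm thick, tops 22 mm above the bench, leave a straight channel 38 mm wide centred on x = 0. Open at the +y end (y = +200 mm), closed at the -y end by the stop. Origin: on the bench under the channel's middle. Axes: x across, away from the robot; y along, away from the stop; z up.
- stop_face (a point): centre of the stop's face, which the front carrier must touch: rail y = -170 mm, 30 mm above the bench; the face looks to rail +y, is 60 mm wide, reaches 56 mm above the bench. Behind it stands the grey sampler box, 110 x 75 mm, 79 mm high. Axes as the rail's.
- guide_top (a point): middle of the top of the fixed aluminium guide that the keeper bolt slides in, beside the channel: rail x = +36 to +62 mm, y = -33 to +5 mm, top 48 mm above the bench. Axes as the rail's.
- carrier_a: front carrier, nearest the stop: aluminium block 36 x 36 x 40 mm high (100 to 190 g), a capped vial sunk in its top (24 mm wide, top at 60 mm). Loose in the channel. Origin: centre of the underside; axes at the start as the rail's. Row a, b, c, d starts touching, front face 90 to 150 mm from the stop; sliding it takes 3 to 9 N.
- carrier_b: second carrier: aluminium block 36 x 36 x 40 mm high (100 to 190 g), a capped vial sunk in its top (24 mm wide, top at 60 mm). Loose in the channel. Origin: centre of the underside; axes at the start as the rail's. 
- carrier_c: third carrier: aluminium block 36 x 36 x 40 mm high (100 to 190 g), a capped vial sunk in its top (24 mm wide, top at 60 mm). Loose in the channel. Origin: centre of the underside; axes at the start as the rail's. 
- carrier_d: rearmost carrier, to push on at its rear (rail +y) face, free from 22 to 50 mm above the bench: aluminium block 36 x 36 x 40 mm high (100 to 190 g), a capped vial sunk in its top (24 mm wide, top at 60 mm). Loose in the channel. Origin: centre of the underside; axes at the start as the rail's. Row home: its rear face is 144 mm from the stop face.
- keeper (a joint): how far the keeper bolt is in, m: 0 drawn out, 0.045 fully in; starts at 0 to 0.005. Slides along rail -x (toward the robot) at rail y = -14 mm with 2 N friction, stays where left. Steel bar 12 mm wide, 26 to 36 mm above the bench; tip at rail x = +36 mm when out, -9 mm when in. It passes 6 mm behind the row, only when the row is home.
- keeper_knob (a point): centre of the keeper's black upright knob, 61 mm above the bench: 20 mm diameter, 53 to 69 mm above the bench, on a 12 mm stem on the outer end of the bar. Moves with the bolt: rail x = +116 mm when out, +71 mm when fully in. Push it from its outer (rail +x) side.
- jar: bystander: amber jar with a white lid, 48 mm diameter, 75 mm high. Origin: centre of the underside.
- beaker: bystander: empty glass beaker, 56 mm diameter, 65 mm high. Origin: centre of the underside.
- weight: bystander: brass cylinder, 32 mm diameter, 35 mm high. Origin: centre of the underside.
- loose_vial: bystander: small glass vial, 24 mm diameter, 45 mm high. Origin: centre of the underside.

How it is judged:
By the outcome, as a careful person would: the job done as asked, in the order asked, and still so for the second after the job is handed in, with the robot touching nothing.
It also fails if it takes over 45 s, if anything falls off the work surface, if the arm or the gripper's body presses on something with over 40 N, if the wrist force passes 120 N, or if a joint passes its speed limit or range.

## Working session

There is one attempt and no reset: what is moved stays moved. The work goes in short steps, Python scripts to look and compute and a tool call to move; the robot and the scene stay as the last step left them, time stands still between calls to the robot, and variables do not carry over. Pictures are saved under pics/ and viewed, and the job is handed in when it is done.

Besides the shell and the picture viewer there is one more tool, called after "Call:" as name([rows], argument=value, ...), one row to a line, values as JSON. play_rows: Moves the arm, as the interface text tells. Its arguments: {"type":"object","properties":{"series":{"type":"array","items":{"type":"array","items":{"type":"number"}}},"jaw":{"type":"number"},"newtons":{"type":"number"}},"required":["series"]}

```bash
ls; mkdir -p pics
python3 - <<'E'
from cell import monitor,cams
import cv2
s=monitor.get_state();print({k:s[k] for k in('time_s','position','tool_rot','contact_force','opening')})
for n in('scene','side'):
    c=cams.get_calibration(n);print(n,c)
    cv2.imwrite(f'pics/{n}0.png',cams.snapshot(n))
E
```

```text
pics
{'time_s': 0.0, 'position': array([ 0.27422233, -0.61612795,  0.22167906]), 'tool_rot': array([ 1.9905959 ,  0.42493021, -1.99168917]), 'contact_force': array([ 0.18475332, -0.20671105, -0.51696893]), 'opening': 0.08791743726888573}
scene {'fx': 397.89212650986116, 'fy': 397.89212650986116, 'cx': 313.25738056062767, 'cy': 197.14008308090294, 'origin': array([1.09003321e+00, 5.23452046e-04, 6.99754133e-01]), 'attitude': array([-1.85155752, -1.75559148,  0.64333003])}
side {'fx': 429.7468556905611, 'fy': 429.7468556905611, 'cx': 312.662199715292, 'cy': 205.6854693453953, 'origin': array([0.17874933, 0.39745527, 0.52552743]), 'attitude': array([-1.00299962,  2.38563934, -1.08832541])}
```

View pics/scene0.png

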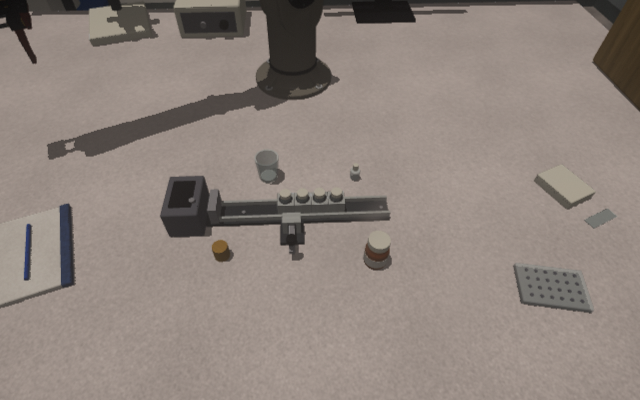

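View pics/side0.png

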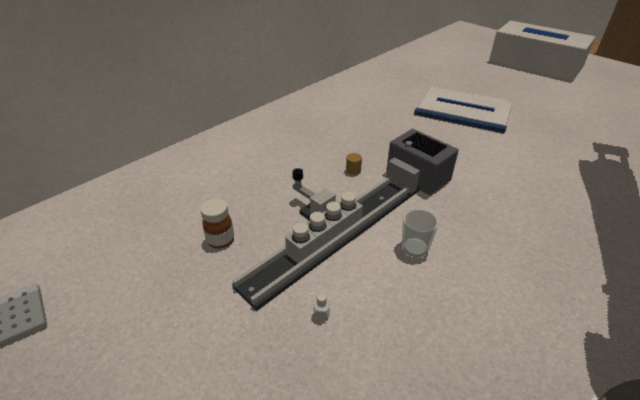

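Scene: the rail runs from the sampler (185,205) to its open end (388,208). The four carriers are at x 285–336, the guide is at (291,222) and the knob near (291,235). Next I'll enlarge both pictures.

Run:
```python
import cv2
a=cv2.imread('pics/scene0.png')[150:280,155:405];cv2.imwrite('pics/sc_z.png',cv2.resize(a,None,fx=3.2,fy=3.2,interpolation=cv2.INTER_CUBIC))
a=cv2.imread('pics/side0.png')[120:330,195:465];cv2.imwrite('pics/si_z.png',cv2.resize(a,None,fx=2.8,fy=2.8,interpolation=cv2.INTER_CUBIC))
```

```text
(no output)
```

View pics/sc_z.png

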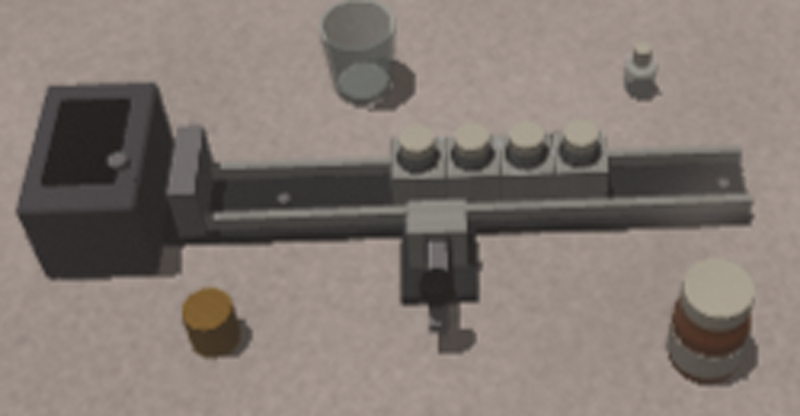

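View pics/si_z.png

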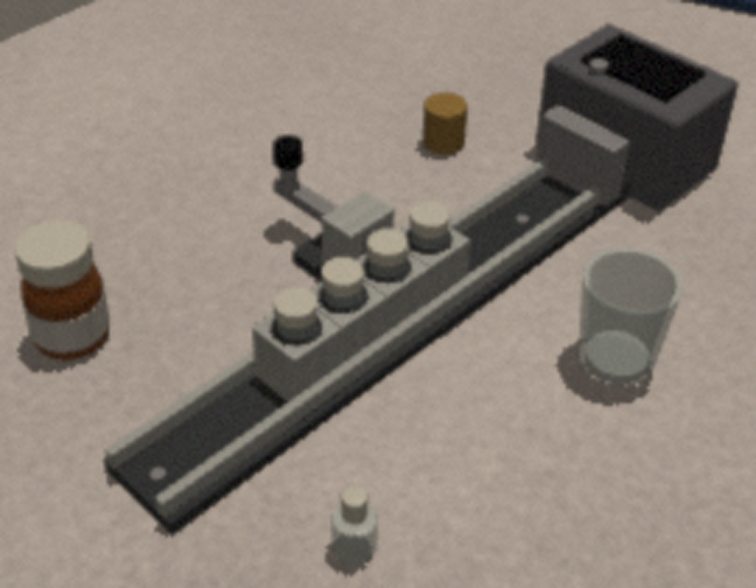

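```bash
cat > h.py <<'E'
import numpy as np,cv2
from scipy.spatial.transform import Rotation as R
from cell import monitor,cams
def cal(n):
    c=cams.get_calibration(n); return np.array([[c['fx'],0,c['cx']],[0,c['fy'],c['cy']],[0,0,1]]),R.from_rotvec(c['attitude']).as_matrix(),np.array(c['origin'])
def proj(C,P):
    K,Rm,o=C; p=(np.atleast_2d(P)-o)@Rm@K.T; return p[:,:2]/p[:,2:]
def w(pose,P):
    x,y,t=pose;P=np.atleast_2d(P).astype(float)/1000
    c,s=np.cos(t),np.sin(t); return np.c_[x+c*P[:,0]-s*P[:,1],y+s*P[:,0]+c*P[:,1],P[:,2]]
E
cat > fit.py <<'E'
from h import *
from scipy.optimize import least_squares
Cs,Ci=cal('scene'),cal('side')
sc=[((25,200,22),(751,200)),((-25,200,22),(741,150)),((36,-33,48),(408,203)),((36,5,48),(466,203)),((62,-33,48),(405,234)),((62,5,48),(473,233)),((-30,-170,56),(203,127))]
si=[((25,200,22),(107,456)),((-25,200,22),(170,505)),((62,5,48),(322,220)),((62,-33,48),(366,196)),((36,-33,48),(393,212)),((36,5,48),(345,240))]
A=np.array([a for a,_ in sc]);a=np.array([b for _,b in sc])/3.2+[155,150]
B=np.array([a for a,_ in si]);b=np.array([b for _,b in si])/2.8+[195,120]
f=lambda p:np.r_[(proj(Cs,w(p[:3],A))-a-0*p[3:5]).ravel(),(proj(Ci,w(p[:3],B))-b).ravel()]
r=least_squares(lambda p:f(p),[.6,0,0],loss='soft_l1');print(r.x);print(r.fun.reshape(-1,2).round(1))
np.save('pose.npy',r.x)
E
python3 fit.py
cat > over.py <<'E'
from h import *
import sys
p=np.load('pose.npy')
L=[]
def box(x0,x1,y0,y1,z0,z1):
    v=[(x,y,z) for x in(x0,x1) for y in(y0,y1) for z in(z0,z1)]
    for i in range(8):
        for j in(1,2,4):
            if not i&j:L.append((v[i],v[i|j]))
box(-25,-19,-170,200,10,22);box(19,25,-170,200,10,22);box(36,62,-33,5,0,48);box(-30,30,-170,-169,0,56)
for n,(u,v,W,H,k) in {'scene':(155,150,250,130,3.2),'side':(195,120,270,210,2.8)}.items():
    im=cv2.resize(cv2.imread(f'pics/{n}0.png')[v:v+H,u:u+W],None,fx=k,fy=k,interpolation=cv2.INTER_CUBIC)
    for q in L:
        d=(proj(cal(n),w(p,q))-[u,v]+.5)*k-.5
        cv2.line(im,*[tuple(int(z) for z in e) for e in d.round()],(0,255,0),1,cv2.LINE_AA)
    cv2.imwrite(f'pics/ov_{n}.png',im)
E
python3 over.py
```

```text
Traceback (most recent call last):
  File "fit.py", line 9, in <module>
    r=least_squares(lambda p:f(p),[.6,0,0],loss='soft_l1');print(r.x);print(r.fun.reshape(-1,2).round(1))
  File "fit.py", line 9, in <lambda>
    r=least_squares(lambda p:f(p),[.6,0,0],loss='soft_l1');print(r.x);print(r.fun.reshape(-1,2).round(1))
                             ~^^^
  File "fit.py", line 8, in <lambda>
    f=lambda p:np.r_[(proj(Cs,w(p[:3],A))-a-0*p[3:5]).ravel(),(proj(Ci,w(p[:3],B))-b).ravel()]
                      ~~~~~~~~~~~~~~~~~~~~~^~~~~~~~~
ValueError: operands could not be broadcast together with shapes (7,2) (0,) 
Traceback (most recent call last):
  File "over.py", line 3, in <module>
    p=np.load('pose.npy')
FileNotFoundError: [Errno 2] No such file or directory: 'pose.npy'
```

```bash
sed -i 's/-0\*p\[3:5\]//' fit.py; python3 fit.py && python3 over.py
```

```text
[ 0.53748808 -0.00093627  0.00855527]
[[ 0.3 -1.6]
 [-0.7 -3.2]
 [-0.3 -0.9]
 [-0.2 -1.7]
 [ 0.8 -0.6]
 [-1.8 -1.1]
 [-0.3 -0.4]
 [-0.4 -1.1]
 [-1.8  0.8]
 [-1.2 -0.7]
 [-1.6 -1.8]
 [-0.7 -1. ]
 [ 1.3 -1. ]]
```

View pics/ov_scene.png

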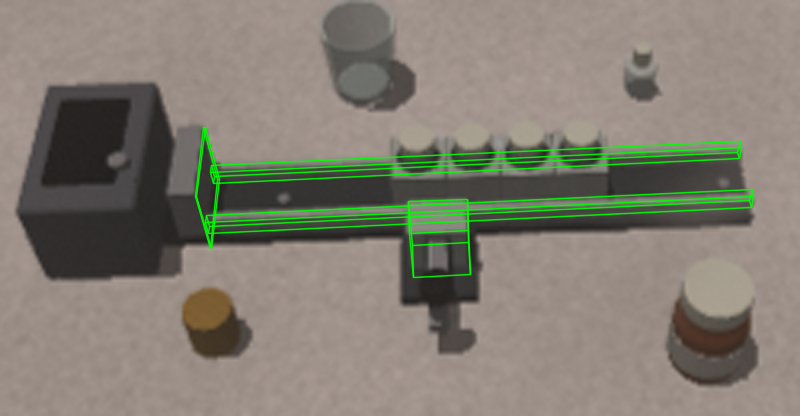

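View pics/ov_side.png

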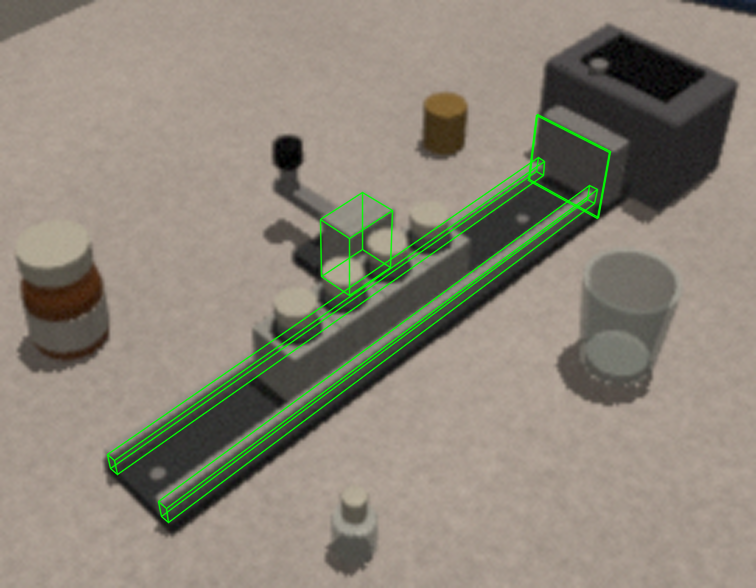

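Run:
```python
import cv2
g=lambda f,u,v,W,H,k,o:cv2.imwrite(o,cv2.resize(cv2.imread(f)[v:v+H,u:u+W],None,fx=k,fy=k,interpolation=cv2.INTER_CUBIC))
g('pics/scene0.png',205,180,100,70,8,'pics/z1.png')
g('pics/scene0.png',300,185,100,60,8,'pics/z2.png')
g('pics/side0.png',370,140,100,70,8,'pics/z3.png')
g('pics/side0.png',225,165,100,70,8,'pics/z4.png') if 0 else g('pics/side0.png',230,240,100,70,8,'pics/z4.png')
```

```text
(no output)
```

View pics/z1.png

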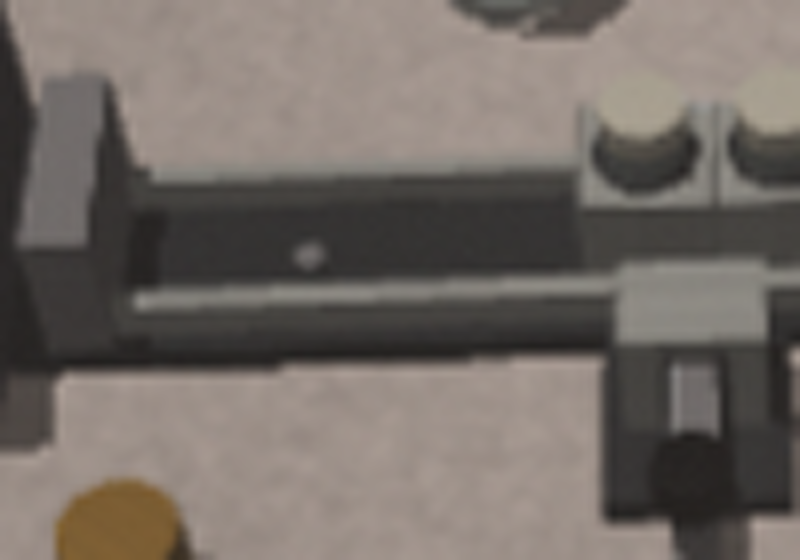

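View pics/z2.png

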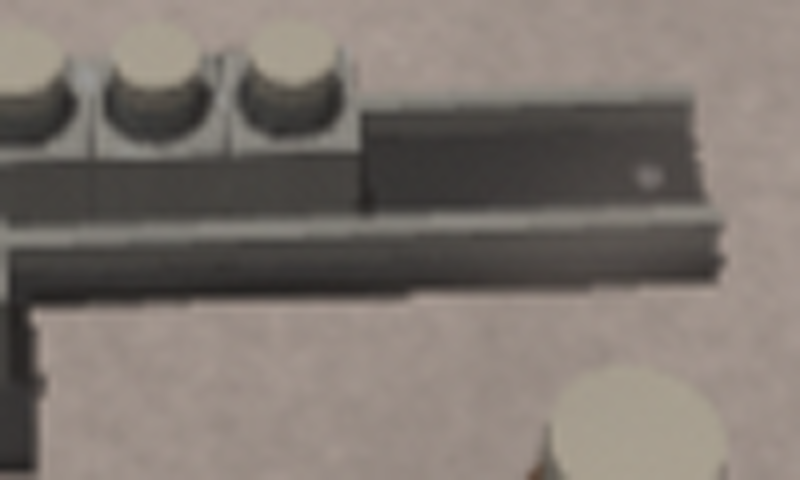

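View pics/z3.png

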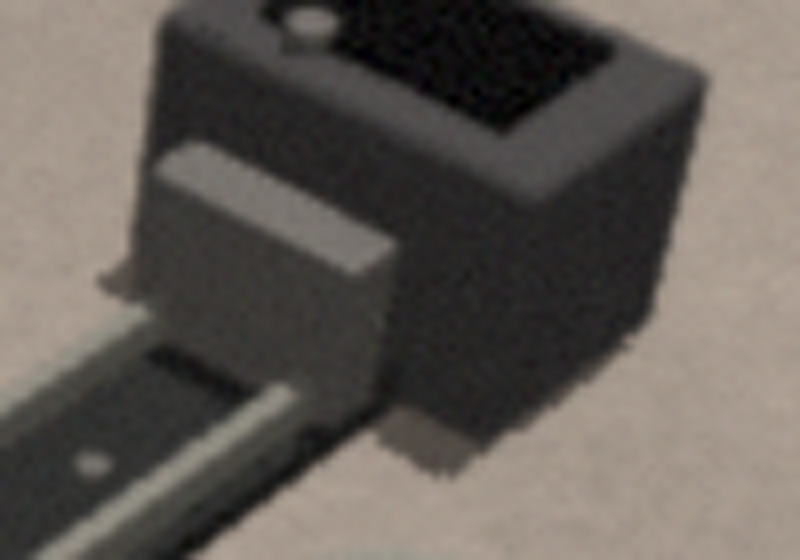

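View pics/z4.png

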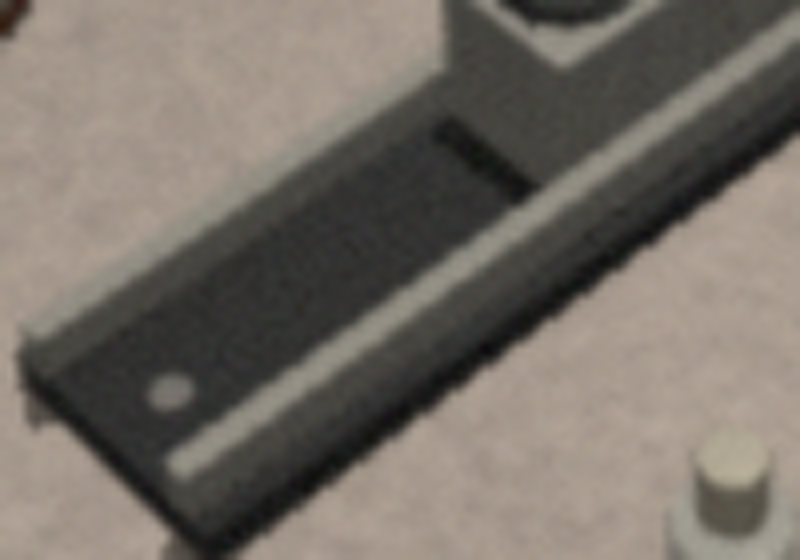

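```bash
cat > fit.py <<'E'
from h import *
from scipy.optimize import least_squares
Cs,Ci=cal('scene'),cal('side')
def mk(l,k,o): return [(a,(np.array(b)+.5)/k-.5+o) for a,b in l]
D=999
sc=mk([((-30,-170,56),(105,75)),((30,-170,56),(87,247)),((62,-33,48),(613,342)),((62,5,48),(768,345)),((36,-33,48),(618,262)),((36,5,48),(766,258)),((-19,-170,22),(148,182)),((22,-170,22),(135,300))],8,[205,180])+\
 mk([((25,200,22),(720,222)),((19,200,22),(705,206)),((-25,200,22),(690,92)),((-19,200,22),(690,105)),((18,D,50),(358,148))],8,[300,185])
si=mk([((30,-170,56),(158,170)),((-30,-170,56),(355,275)),((-22,-170,22),(290,390)),((22,-170,22),(140,312))],8,[370,140])+\
 mk([((-19,200,22),(165,462)),((-25,200,22),(185,478)),((25,200,22),(25,335)),((-18,D,50),(562,65))],8,[230,240])+\
 mk([((62,5,48),(322,220)),((62,-33,48),(366,196)),((36,-33,48),(393,212)),((36,5,48),(345,240))],2.8,[195,120])
def ev(l,C,p,off):
    A=np.array([a for a,_ in l],float);A[A==D]=p[3]*1000
    return (proj(C,w(p[:3],A))+off-np.array([b for _,b in l])).ravel()
f=lambda p:np.r_[ev(sc,Cs,p,p[4:6]),ev(si,Ci,p,p[6:8]),p[4:]/1.0]
r=least_squares(f,[.54,0,0,.06,0,0,0,0],loss='soft_l1');print(r.x.round(4));print(f(r.x).reshape(-1,2).round(1).tolist())
np.save('pose.npy',r.x[:3])
E
python3 fit.py
```

```text
[ 0.5375 -0.0018 -0.0078  0.0995  0.1405  0.3075 -0.2475  0.6253]
[[0.6, -0.3], [-0.3, -0.1], [0.4, 0.4], [-0.3, -0.6], [-0.1, 0.4], [-0.4, 0.3], [-2.6, 0.3], [-3.0, 0.2], [0.3, 0.1], [1.7, -0.0], [0.3, -1.0], [0.7, -0.6], [-0.0, 0.2], [-1.6, 0.6], [-0.3, 0.9], [1.8, -0.7], [2.1, -1.0], [-0.3, 0.5], [-0.2, 1.0], [-0.7, -0.8], [0.5, 1.0], [-0.4, -0.2], [-0.6, -1.1], [0.2, -0.3], [1.9, -0.4], [0.1, 0.3], [-0.2, 0.6]]
```

```bash
cat > st.py <<'E'
from h import *
p=np.load('pose.npy')
s=monitor.get_state();T=R.from_rotvec(s['tool_rot']).as_matrix()
c,q=np.cos(p[2]),np.sin(p[2]);W=np.array([[c,-q,0],[q,c,0],[0,0,1]])
pos=np.array(s['position']);rp=W.T@(pos-[p[0],p[1],0])*1000
Q=W.T@T
print('t',round(s['time_s'],2),'world',pos.round(4),'rail mm',rp.round(1),'F rail',(W.T@s['contact_force']).round(1),'open',round(s['opening'],4))
print('tool axes in rail cols\n',Q.round(3))
E
cat st.py > /dev/null; python3 st.py
```

```text
t 0.1 world [ 0.2743 -0.6162  0.2218] rail mm [-258.4 -616.5  221.8] F rail [-0.7  0.3 -0.5] open 0.0881
tool axes in rail cols
 [[-0.001  0.414 -0.91 ]
 [ 0.001 -0.91  -0.414]
 [-1.    -0.002  0.   ]]
```

Call:
play_rows([
  [0,0,0,-0.115,0,0],
  [0,0,0,-0.115,0,0],
  [0,0,0,-0.115,0,0],
  [0,0,0,-0.115,0,0],
  [0,0,0,-0.115,0,0],
], jaw=0, newtons=30)

```text
time_s: 0.52
position: [0.2744, -0.6163, 0.2221]
tool_rot: [1.617, 0.884, -1.617]
contact_force: [0.4, -0.2, 0.2]
opening: 0.0579
```

Call:
play_rows([
  [0,0,0,-0.115,0,0],
  [0,0,0,-0.115,0,0],
  [0,0,0,-0.115,0,0],
  [0,0,0,-0.115,0,0],
  [0,0,0,-0.109,0,0],
])

```text
time_s: 0.93
position: [0.2743, -0.6164, 0.2221]
tool_rot: [1.211, 1.209, -1.211]
contact_force: [0.3, 0.6, 0.5]
opening: 0.0249
```

```bash
python3 st.py; python3 -c "
from cell import monitor;print(monitor.get_state()['q'].round(2))"
```

```text
t 0.93 world [ 0.2743 -0.6164  0.2221] rail mm [-258.4 -616.6  222.1] F rail [0.3 0.6 0.5] open 0.0249
tool axes in rail cols
 [[-0.     1.     0.005]
 [ 0.001  0.005 -1.   ]
 [-1.    -0.    -0.001]]
[ 1.21  0.49 -0.22  1.54  0.11  1.12  0.97]
```

Call:
play_rows([
  [0,12,-36,0,0,0],
  [0,12,-36,0,0,0],
  [0,12,-36,0,0,0],
  [0,12,-36,0,0,0],
  [0,12,-36,0,0,0],
])

```text
time_s: 1.35
position: [0.336, -0.4353, 0.2223]
tool_rot: [1.215, 1.206, -1.215]
contact_force: [0.7, 0.7, 1.1]
opening: 0.0005
```

Call:
play_rows([
  [0,12,-36,0,0,0],
  [0,12,-36,0,0,0],
  [0,12,-36,0,0,0],
  [0,12,-36,0,0,0],
  [0,12,-36,0,0,0],
])

```text
time_s: 1.77
position: [0.3973, -0.2558, 0.2225]
tool_rot: [1.215, 1.205, -1.216]
contact_force: [0.5, -0.1, -0.3]
opening: 0.0003
```

Call:
play_rows([
  [0,12,-36,0,0,0],
  [0,12,-36,0,0,0],
  [0,12,-36,0,0,0],
  [0,12,-36,0,0,0],
  [0,12,-36,0,0,0],
])

```text
time_s: 2.18
position: [0.4588, -0.0764, 0.2226]
tool_rot: [1.215, 1.205, -1.216]
contact_force: [1.9, -0.4, 0.6]
opening: 0.0003
```

```bash
python3 st.py; python3 -c "
from cell import monitor;print(monitor.get_state()['q'].round(2))"
```

```text
t 2.18 world [ 0.4588 -0.0764  0.2226] rail mm [-78.1 -75.3 222.6] F rail [ 1.9 -0.4  0.6] open 0.0003
tool axes in rail cols
 [[-0.     1.    -0.001]
 [-0.    -0.001 -1.   ]
 [-1.    -0.     0.   ]]
[ 0.55  0.17 -0.57  2.01  0.11  0.99 -0.09]
```

Call:
play_rows([
  [0,16,-40,0,0,0],
  [0,16,-40,0,0,0],
  [0,16,-40,0,0,0],
  [0,15,-40,0,0,0],
  [0,15,-40,0,0,0],
])

```text
time_s: 2.6
position: [0.5363, 0.117, 0.2224]
tool_rot: [1.215, 1.205, -1.216]
contact_force: [0.1, -0.1, 0.2]
opening: 0.0005
```

Call:
play_rows([
  [25,0,-10,0,0,0],
  [30,0,0,0,0,0],
  [30,0,0,0,0,0],
  [20,0,0,0,0,0],
  [0,0,0,0,0,0],
])

```text
time_s: 3.02
position: [0.533, 0.1242, 0.1133]
tool_rot: [1.21, 1.21, -1.221]
contact_force: [-0.7, -0.7, 0.2]
opening: 0.0008
```

```bash
python3 st.py
python3 - <<'E'
from h import *
for n in('scene','side'): cv2.imwrite(f'pics/{n}1.png',cams.snapshot(n))
C=cal('wrist');cv2.imwrite('pics/wrist1.png',cams.snapshot('wrist'))
a=cv2.imread('pics/scene1.png')[120:290,200:440];b=cv2.imread('pics/side1.png')[150:320,200:440]
cv2.imwrite('pics/c1.png',cv2.resize(np.vstack([a,b]),None,fx=1.75,fy=1.75,interpolation=cv2.INTER_CUBIC))
E
```

```text
t 3.02 world [0.533  0.1242 0.1133] rail mm [ -5.5 125.9 113.3] F rail [-0.7 -0.7  0.2] open 0.0008
tool axes in rail cols
 [[-0.008  1.     0.   ]
 [-0.002  0.    -1.   ]
 [-1.    -0.008  0.002]]
```

View pics/c1.png

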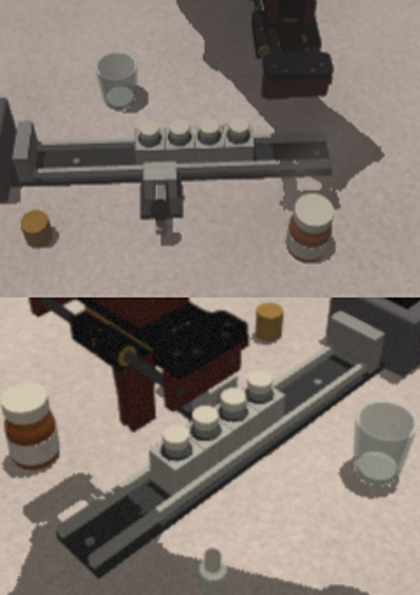

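View pics/wrist1.png

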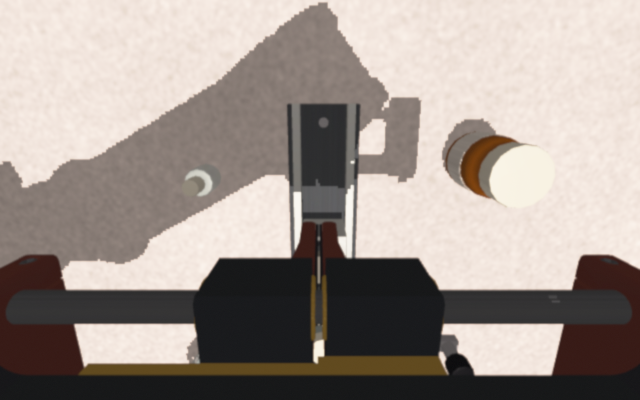

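```bash
python3 st.py
python3 - <<'E'
from h import *
s=monitor.get_state();p=np.array(s['position'])
print(s['q'].round(3))
for n in('scene','side'):
    print(n,proj(cal(n),[p,p+[0,0,.08]]).round(0).tolist())
    cv2.imwrite(f'pics/{n}1f.png',cv2.imread(f'pics/{n}1.png'))
E
```

```text
t 3.17 world [0.5367 0.1256 0.1186] rail mm [ -1.8 127.4 118.6] F rail [0.3 0.2 1.2] open 0.0003
tool axes in rail cols
 [[ 0.001  1.    -0.   ]
 [ 0.    -0.    -1.   ]
 [-1.     0.001 -0.   ]]
[ 0.133  0.468 -0.603  1.917  0.345  0.859 -0.656]
scene [[359.0, 173.0], [363.0, 144.0]]
side [[277.0, 218.0], [273.0, 172.0]]
```

View pics/side1.png

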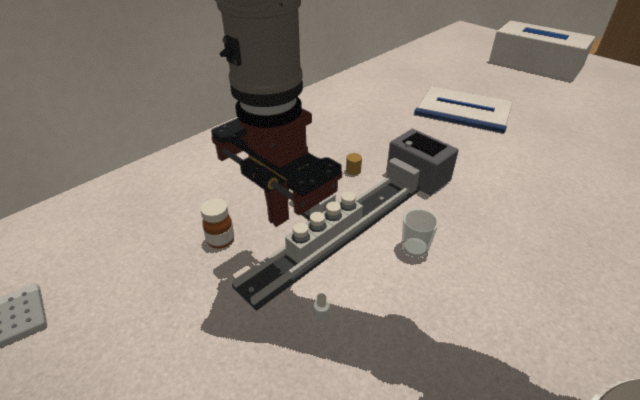

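View pics/scene1.png

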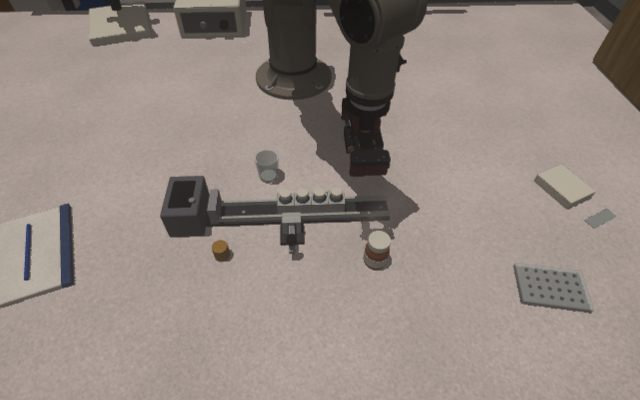

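Call:
play_rows([
  [25,2,0,0,0,0],
  [25,0,0,0,0,0],
  [25,0,0,0,0,0],
  [16,0,0,0,0,0],
  [0,0,0,0,0,0],
])

```text
time_s: 3.58
position: [0.5375, 0.1248, 0.0255]
tool_rot: [1.214, 1.206, -1.217]
contact_force: [-0.1, 0.2, 0.3]
opening: 0.0006
```

Call:
play_rows([
  [0,0,3,0,0,0],
  [0,0,3,0,0,0],
  [0,0,3,0,0,0],
  [0,0,3,0,0,0],
])

```text
time_s: 3.92
position: [0.5392, 0.113, 0.0282]
tool_rot: [1.217, 1.203, -1.213]
contact_force: [0.6, -0.4, -0.2]
opening: 0.0006
```

```bash
python3 st.py
```

```text
t 3.92 world [0.5392 0.113  0.0282] rail mm [  0.8 114.8  28.2] F rail [ 0.6 -0.4 -0.2] open 0.0006
tool axes in rail cols
 [[ 0.003  1.    -0.001]
 [ 0.    -0.001 -1.   ]
 [-1.     0.003 -0.   ]]
```

Call:
play_rows([
  [0,0,2,0,0,0],
  [0,0,2,0,0,0],
  [0,0,2,0,0,0],
  [0,0,2,0,0,0],
  [0,0,2,0,0,0],
])

```text
time_s: 4.33
position: [0.5388, 0.106, 0.0276]
tool_rot: [1.218, 1.207, -1.21]
contact_force: [-0.3, 6.4, 3.0]
opening: 0.0004
```

Call:
play_rows([
  [0,0,3,0,0,0],
  [0,0,4,0,0,0],
  [0,0,4,0,0,0],
  [0,0,4,0,0,0],
  [0,0,4,0,0,0],
])

```text
time_s: 4.75
position: [0.5388, 0.0869, 0.0276]
tool_rot: [1.217, 1.207, -1.21]
contact_force: [1.7, 6.0, 2.6]
opening: 0.0001
```

```bash
python3 st.py
```

```text
t 4.75 world [0.5388 0.0869 0.0276] rail mm [ 0.6 88.7 27.6] F rail [1.7 6.  2.6] open 0.0001
tool axes in rail cols
 [[ 0.003  1.     0.002]
 [ 0.003  0.002 -1.   ]
 [-1.     0.003 -0.003]]
```

Call:
play_rows([
  [0,0,5,0,0,0],
  [0,0,5,0,0,0],
  [0,0,5,0,0,0],
  [0,0,5,0,0,0],
  [0,0,5,0,0,0],
])

```text
time_s: 5.17
position: [0.5386, 0.0619, 0.0276]
tool_rot: [1.217, 1.207, -1.21]
contact_force: [-0.5, 5.8, 3.8]
opening: 0.0008
```

Call:
play_rows([
  [0,0,5,0,0,0],
  [0,0,5,0,0,0],
  [0,0,5,0,0,0],
  [0,0,5,0,0,0],
  [0,0,5,0,0,0],
])

```text
time_s: 5.58
position: [0.5385, 0.0369, 0.0276]
tool_rot: [1.217, 1.207, -1.21]
contact_force: [0.1, 6.4, 3.3]
opening: 0.0004
```

Call:
play_rows([
  [0,0,5,0,0,0],
  [0,0,5,0,0,0],
  [0,0,5,0,0,0],
  [0,0,5,0,0,0],
  [0,0,5,0,0,0],
])

```text
time_s: 6.0
position: [0.5383, 0.0119, 0.0276]
tool_rot: [1.217, 1.207, -1.21]
contact_force: [-0.1, 6.8, 3.8]
opening: 0.0005
```

```bash
python3 st.py;python3 - <<'E'
from h import *
cv2.imwrite('pics/sc2.png',cv2.resize(cams.snapshot('scene')[150:280,155:405],None,fx=3.2,fy=3.2,interpolation=cv2.INTER_CUBIC))
E
```

```text
t 6.0 world [0.5383 0.0119 0.0276] rail mm [ 0.7 13.7 27.6] F rail [-0.2  6.8  3.8] open 0.0005
tool axes in rail cols
 [[ 0.003  1.     0.002]
 [ 0.003  0.002 -1.   ]
 [-1.     0.003 -0.003]]
```

View pics/sc2.png

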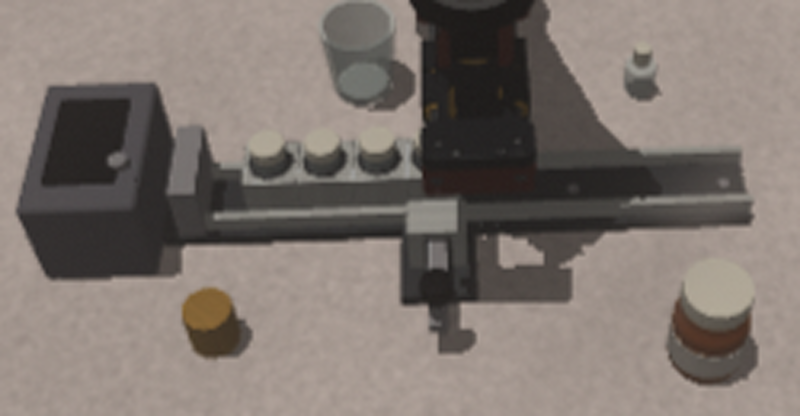

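Call:
play_rows([
  [0,0,5,0,0,0],
  [0,0,5,0,0,0],
  [0,0,5,0,0,0],
  [0,0,4,0,0,0],
  [0,0,3,0,0,0],
])

```text
time_s: 6.47
position: [0.5381, -0.0104, 0.0275]
tool_rot: [1.217, 1.206, -1.211]
contact_force: [0.7, 6.5, 4.2]
opening: 0.0006
```

Call:
play_rows([
  [0,0,1.5,0,0,0],
  [0,0,1.5,0,0,0],
  [0,0,1,0,0,0],
])

```text
time_s: 6.72
position: [0.538, -0.0142, 0.0275]
tool_rot: [1.217, 1.207, -1.211]
contact_force: [0.2, 7.2, 5.2]
opening: 0.0003
```

Call:
play_rows([
  [0,0,1,0,0,0],
  [0,0,1,0,0,0],
])

```text
time_s: 6.88
position: [0.5381, -0.016, 0.0275]
tool_rot: [1.217, 1.207, -1.21]
contact_force: [-0.3, 6.5, 4.5]
opening: 0.0005
```

Call:
play_rows([
  [0,0,1,0,0,0],
  [0,0,1,0,0,0],
])

```text
time_s: 7.05
position: [0.538, -0.0164, 0.0275]
tool_rot: [1.218, 1.208, -1.209]
contact_force: [-1.0, 12.6, 4.4]
opening: 0.0007
```

Call:
play_rows([
  [0,0,1,0,0,0],
])

```text
time_s: 7.13
position: [0.538, -0.0165, 0.0276]
tool_rot: [1.218, 1.209, -1.207]
contact_force: [-0.6, 14.0, 3.5]
opening: 0.0004
```

Call:
play_rows([
  [0,0,1,0,0,0],
])

```text
time_s: 7.22
position: [0.538, -0.0165, 0.0276]
tool_rot: [1.219, 1.21, -1.206]
contact_force: [-0.1, 16.6, 3.0]
opening: 0.0005
```

Call:
play_rows([
  [0,0,-3,0,0,0],
  [0,0,-6,0,0,0],
  [0,0,-10,0,0,0],
  [0,0,-12,0,0,0],
  [-10,0,-5,0,0,0],
])

```text
time_s: 7.63
position: [0.5358, 0.0152, 0.0356]
tool_rot: [1.213, 1.209, -1.216]
contact_force: [0.6, 0.2, 0.3]
opening: 0.0004
```

Call:
play_rows([
  [-30,0,0,0,0,0],
  [-35,0,0,0,0,0],
  [-30,20,-20,0,0,0],
  [-5,30,-20,0,0,0],
  [0,30,-20,0,0,0],
])

```text
time_s: 8.05
position: [0.6201, 0.0736, 0.141]
tool_rot: [1.218, 1.201, -1.212]
contact_force: [0.1, -0.6, -0.4]
opening: 0.0005
```

Call:
play_rows([
  [0,30,0,0,0,0],
  [0,30,0,0,0,0],
  [0,0,0,0,0,0],
])

```text
time_s: 8.3
position: [0.6821, 0.0725, 0.1372]
tool_rot: [1.218, 1.203, -1.213]
contact_force: [-0.2, -0.9, 0.4]
opening: 0.0005
```

```bash
python3 st.py
python3 - <<'E'
from h import *
for n in('scene','side'): cv2.imwrite(f'pics/{n}3.png',cams.snapshot(n))
g=lambda f,u,v,W,H,k,o:cv2.imwrite(o,cv2.resize(cv2.imread(f)[v:v+H,u:u+W],None,fx=k,fy=k,interpolation=cv2.INTER_CUBIC))
g('pics/scene3.png',200,150,180,130,4.4,'pics/sc3.png')
g('pics/side3.png',260,130,180,130,4.4,'pics/si3.png')
E
```

```text
t 8.3 world [0.6821 0.0725 0.1372] rail mm [144.1  75.4 137.2] F rail [-0.2 -0.9  0.4] open 0.0005
tool axes in rail cols
 [[ 0.003  1.    -0.001]
 [ 0.001 -0.001 -1.   ]
 [-1.     0.003 -0.001]]
```

View pics/sc3.png

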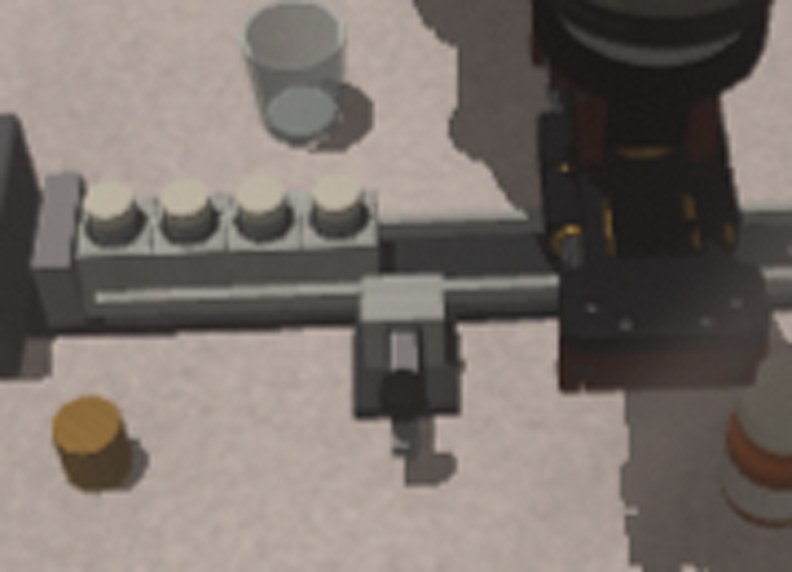

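View pics/si3.png

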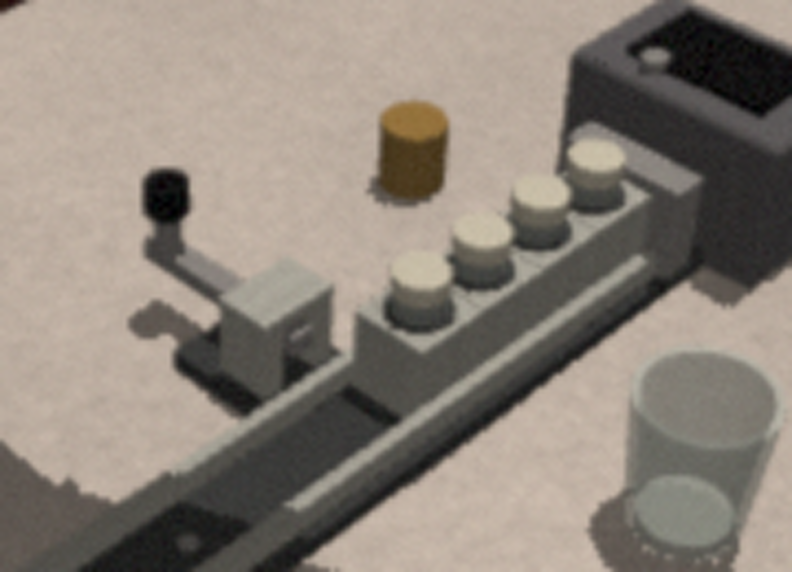

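The row is closed up and its front carrier is against the stop in both views. The knob is at side-crop (165,197) and scene-crop (403,392).

Run:
```python
from h import *
p=np.load('pose.npy')
for n,o,k in(('scene',(200,150),(403,392)),('side',(260,130),(165,197))):
    px=(np.array(k)+.5)/4.4-.5+o; K,Rm,c=cal(n)
    off={'scene':[.14,.31],'side':[-.25,.63]}[n]
    d=Rm@np.linalg.inv(K)@np.r_[px-off,1]; P=c+d*(.061-c[2])/d[2]
    co,s=np.cos(p[2]),np.sin(p[2]);v=P[:2]-p[:2];print(n,px,(np.array([co*v[0]+s*v[1],-s*v[0]+co*v[1]])*1000).round(1))
```

```text
scene [291.20454545 238.70454545] [111.3 -13.5]
side [297.11363636 174.38636364] [114.8 -14.7]
```

Call:
play_rows([
  [0,12,25,0,0,0],
  [0,0,30,0,0,0],
  [0,0,25,0,0,0],
  [0,0,9,0,0,0],
  [0,0,0,0,0,0],
])

```text
time_s: 8.82
position: [0.688, -0.0205, 0.1367]
tool_rot: [1.216, 1.202, -1.22]
contact_force: [-1.0, -0.6, -0.5]
opening: 0.0005
```

Call:
play_rows([
  [20,0,0,0,0,0],
  [25,0,0,0,0,0],
  [25,0,0,0,0,0],
  [10,0,0,0,0,0],
  [0,0,0,0,0,0],
])

```text
time_s: 9.23
position: [0.6864, -0.0147, 0.0542]
tool_rot: [1.211, 1.211, -1.217]
contact_force: [0.1, 0.2, -0.3]
opening: 0.0005
```

```bash
python3 st.py
```

```text
t 9.23 world [ 0.6864 -0.0147  0.0542] rail mm [149.  -11.8  54.2] F rail [ 0.1  0.2 -0.3] open 0.0005
tool axes in rail cols
 [[-0.005  1.     0.002]
 [ 0.001  0.002 -1.   ]
 [-1.    -0.005 -0.001]]
```

Call:
play_rows([
  [0,-3,2,0,0,0],
  [0,-3,0,0,0,0],
  [0,-3,0,0,0,0],
  [0,-3,0,0,0,0],
  [0,-3,0,0,0,0],
])

```text
time_s: 9.65
position: [0.6742, -0.0187, 0.0577]
tool_rot: [1.216, 1.204, -1.214]
contact_force: [-0.3, 0.1, 0.0]
opening: 0.0005
```

Call:
play_rows([
  [0,-3,0,0,0,0],
  [0,-3,0,0,0,0],
  [0,-3,0,0,0,0],
  [0,-3,0,0,0,0],
  [0,-3,0,0,0,0],
])

```text
time_s: 10.07
position: [0.6594, -0.0187, 0.0572]
tool_rot: [1.216, 1.204, -1.214]
contact_force: [2.3, -0.1, 2.0]
opening: 0.0002
```

```bash
python3 st.py
python3 - <<'E'
from h import *
cv2.imwrite('pics/si4.png',cv2.resize(cams.snapshot('side')[130:260,260:440],None,fx=4.4,fy=4.4,interpolation=cv2.INTER_CUBIC))
E
```

```text
t 10.07 world [ 0.6594 -0.0187  0.0572] rail mm [122.1 -16.   57.2] F rail [ 2.3 -0.1  2. ] open 0.0002
tool axes in rail cols
 [[ 0.002  1.    -0.   ]
 [ 0.    -0.    -1.   ]
 [-1.     0.002 -0.   ]]
```

View pics/si4.png

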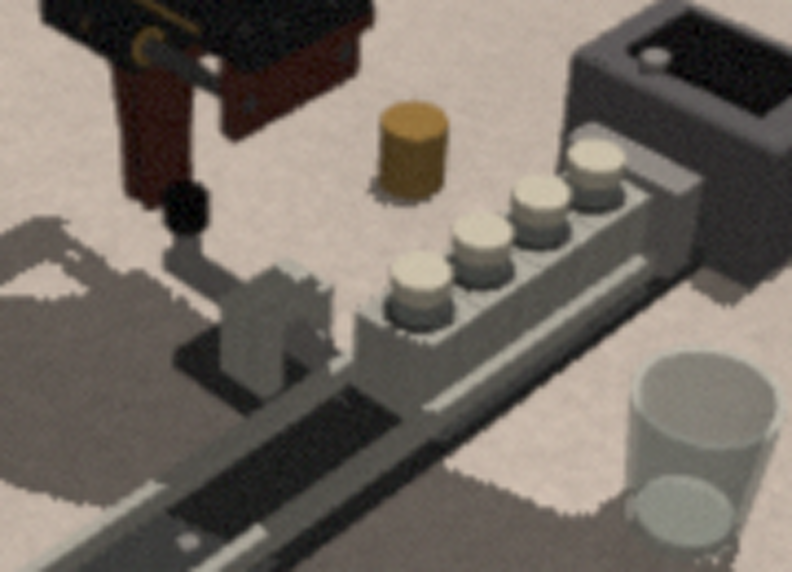

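Call:
play_rows([
  [0,-3,0,0,0,0],
  [0,-3,0,0,0,0],
  [0,-3,0,0,0,0],
  [0,-3,0,0,0,0],
  [0,-3,0,0,0,0],
])

```text
time_s: 10.53
position: [0.6437, -0.0185, 0.0567]
tool_rot: [1.215, 1.205, -1.215]
contact_force: [2.7, -0.5, 2.2]
opening: 0.0003
```

Call:
play_rows([
  [0,-3,0,0,0,0],
  [0,-2,0,0,0,0],
  [0,-2,0,0,0,0],
])

```text
time_s: 10.78
position: [0.6367, -0.0184, 0.0566]
tool_rot: [1.215, 1.206, -1.215]
contact_force: [2.8, 0.7, 1.9]
opening: 0.0004
```

Call:
play_rows([
  [0,-1.5,0,0,0,0],
  [0,-1.5,0,0,0,0],
])

```text
time_s: 10.95
position: [0.6338, -0.0184, 0.0567]
tool_rot: [1.215, 1.205, -1.215]
contact_force: [2.7, -1.1, 1.0]
opening: 0.0009
```

Call:
play_rows([
  [0,-1,0,0,0,0],
  [0,-1,0,0,0,0],
])

```text
time_s: 11.12
position: [0.6319, -0.0184, 0.0566]
tool_rot: [1.215, 1.205, -1.215]
contact_force: [2.6, -0.3, 1.6]
opening: -0.0
```

Call:
play_rows([
  [0,-1,0,0,0,0],
  [0,-1,0,0,0,0],
])

```text
time_s: 11.28
position: [0.6299, -0.0184, 0.0567]
tool_rot: [1.215, 1.205, -1.215]
contact_force: [2.6, 0.9, 1.3]
opening: 0.0004
```

Call:
play_rows([
  [0,-1,0,0,0,0],
  [0,-1,0,0,0,0],
])

```text
time_s: 11.45
position: [0.6286, -0.0184, 0.0568]
tool_rot: [1.216, 1.205, -1.214]
contact_force: [6.1, -0.1, -1.2]
opening: 0.0003
```

Call:
play_rows([
  [0,-1,0,0,0,0],
  [0,-1,0,0,0,0],
])

```text
time_s: 11.62
position: [0.6284, -0.0184, 0.057]
tool_rot: [1.218, 1.202, -1.211]
contact_force: [10.7, 0.3, -6.1]
opening: 0.0006
```

Call:
play_rows([
  [0,4,0,0,0,0],
  [0,10,0,0,0,0],
  [0,20,0,0,0,0],
  [-20,20,0,0,0,0],
  [-30,0,0,0,0,0],
])

```text
time_s: 12.03
position: [0.6793, -0.0192, 0.1035]
tool_rot: [1.213, 1.21, -1.22]
contact_force: [-0.3, -0.3, 0.6]
opening: 0.0004
```

Call:
play_rows([
  [-35,0,0,0,0,0],
  [-35,0,0,0,0,0],
  [-20,0,-30,0,0,0],
  [0,0,-40,0,0,0],
  [0,0,-40,0,0,0],
])

```text
time_s: 12.45
position: [0.6808, 0.0908, 0.198]
tool_rot: [1.217, 1.203, -1.218]
contact_force: [0.3, -0.5, -1.4]
opening: 0.0005
```

Call:
play_rows([
  [0,0,-40,0,0,0],
  [0,0,-40,0,0,0],
  [0,0,-40,0,0,0],
  [0,0,-20,0,0,0],
  [0,0,0,0,0,0],
])

```text
time_s: 12.87
position: [0.6783, 0.2391, 0.1958]
tool_rot: [1.209, 1.215, -1.21]
contact_force: [-0.1, -0.0, 0.4]
opening: 0.0002
```

```bash
python3 st.py
python3 - <<'E'
from h import *
for n in('scene','side'): cv2.imwrite(f'pics/{n}5.png',cams.snapshot(n))
g=lambda f,u,v,W,H,k,o:cv2.imwrite(o,cv2.resize(cv2.imread(f)[v:v+H,u:u+W],None,fx=k,fy=k,interpolation=cv2.INTER_CUBIC))
g('pics/scene5.png',200,150,180,130,4.4,'pics/sc5.png')
g('pics/side5.png',260,130,180,130,4.4,'pics/si5.png')
E
```

```text
t 12.87 world [0.6783 0.2391 0.1958] rail mm [138.9 241.9 195.8] F rail [-0.1 -0.   0.4] open 0.0002
tool axes in rail cols
 [[-0.004  1.     0.009]
 [ 0.003  0.009 -1.   ]
 [-1.    -0.004 -0.003]]
```

View pics/sc5.png

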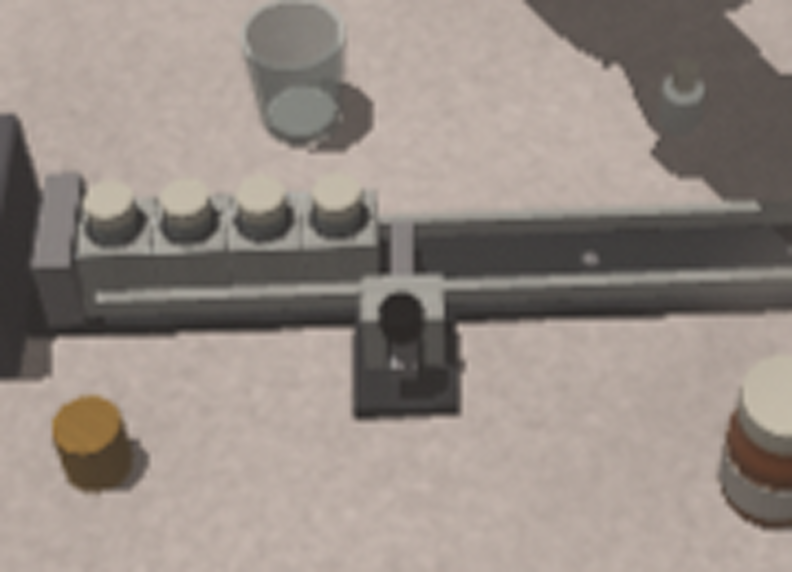

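View pics/si5.png

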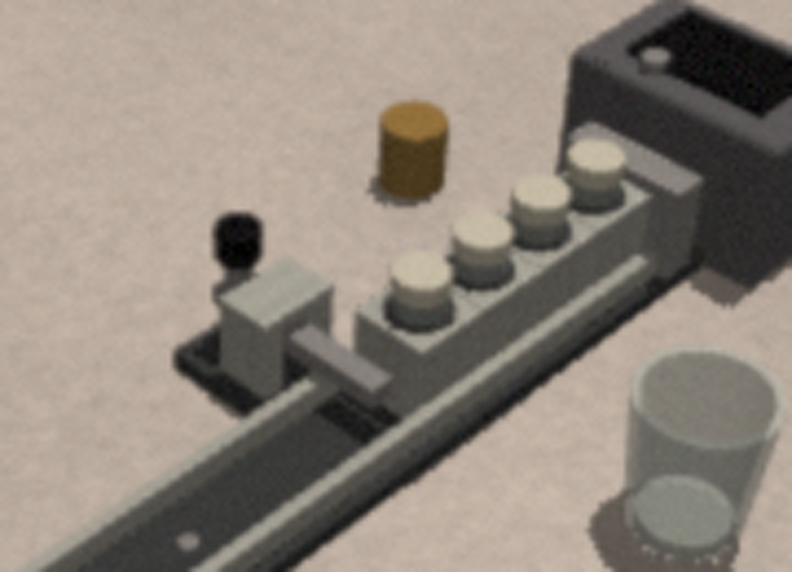

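The bolt crosses behind the row, and the row is still home. Before handing in I'll check the tip and knob against their fully-in predictions.

Run:
```python
from h import *
p=np.load('pose.npy')
for n,o,off in(('scene',(200,150),[.14,.31]),('side',(260,130),[-.25,.63])):
    print(n,((proj(cal(n),w(p,[(71,-14,61),(76,-14,61),(-9,-20,36),(-9,-8,36),(-4,-8,36)]))+off-o+.5)*4.4-.5).round(0).tolist())
a,b=cv2.imread('pics/scene0.png').astype(int),cv2.imread('pics/scene5.png').astype(int)
print('jar diff',abs(a-b)[225:275,360:395].mean(),'weight',abs(a-b)[238:262,208:236].mean(),'beaker',abs(a-b)[148:185,252:285].mean())
```

```text
scene [[401.0, 319.0], [401.0, 328.0], [389.0, 220.0], [413.0, 220.0], [414.0, 227.0]]
side [[237.0, 244.0], [229.0, 239.0], [392.0, 380.0], [371.0, 395.0], [362.0, 388.0]]
jar diff 20.126285714285714 weight 19.76438492063492 beaker 21.57876057876058
```

```bash
python3 -c "
from cell import order,monitor;print(monitor.get_state()['contact_force']);print(order.close_job())"
```

```text
[ 0.26489965 -0.37372512 -0.20062193]
the job is handed in; nothing more can be done
None
```

I pushed the four carriers home as one train, pushing only on the rearmost one's rear face. Then I pushed the keeper bolt in by its knob, retreated clear and handed the job in at about 13 s.

**Row:** it slid at about 6–7 N. At the stop it quit moving while the force rose to about 17 N. Both later pictures show it closed up against the stop.

**Keeper:** the bolt moved at about 2.5 N until it hit its end, where the force reached about 11 N. In the last pictures the knob and bar tip are within 4 enlarged-crop pixels (about 1–2 mm) of where fully in puts them.

**Other things on the bench:** the jar, beaker and weight look unmoved. The loose vial was only seen in shadow in the last picture, and I did not measure it. My pixel-difference check was inconclusive: it read a uniform difference of about 20 levels on all three, most likely from a lighting change. I judged them by eye instead, and by the jar lid's position, which matched to about 1 pixel.

**Force at hand-in:** the contact force was about zero.

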